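# Put the decorating turntable's flat battery on charge

## Task

The decorating turntable's battery pack is flat. Squeeze its two sprung side tabs together, draw it straight up out of the bay without yanking, then press it gently down into the empty charger cradle until it is fully home and both tabs have sprung out and caught, and let go. Leave the porcelain and the brush jar alone.

Things in the scene. Friction and masses are not known exactly. Their poses are not given: they have to be found in the camera images.
- pack: Grey battery pack, about 0.38 kg, snapped in the turntable's bay at the start. Block 60 (x) x 40 (y) mm, 34 mm (y) above 42 mm height, top at 85 mm; same after a half turn about z. Origin: centre of its underside, z up. Two sprung tabs on its +y and -y sides, each with a catch that hooks under a socket's lip. Snapped in, only what is over 33 mm above its underside stands out.
- pack_grip (a point): Point midway between the pack's two tab pads, 64 mm above its underside, axes as the pack's. The black ribbed pads are 24 mm wide (x), 44 to 84 mm above the underside, 52 mm across their outer faces (y) when free, 40 mm when squeezed fully; they slide straight in along y. About 6 N moves a tab fully in; a 25 N grip drives both to their stops and carries the pack.
- tab_a (a joint): Travel (m) of the tab on the pack's +y side: 0 sprung out, 0.006 fully squeezed in. Its catch clears a socket's lip only from 0.005 on. The catch stands out as far as the pad; its flat top is 23 mm above the pack's underside, its lower side slopes.
- tab_b (a joint): The same for the tab on the pack's -y side (m): 0 sprung out, 0.006 fully squeezed in.
- turntable: White decorating turntable, fixed. Origin: centre of its battery bay, at bench height. Bay: 76 x 68 mm outside, rim 48 mm high. Wheel, 200 mm diameter, centre 175 mm along +x, carries a vase (180 mm high). The pack stands in the bay, x along x, underside 15 mm above the bench; a spring pushes it up at 10 N against the lips (5 mm play down). It comes straight up, clear after 40 mm. Cracks at 40 N.
- charger: White charger, fixed: case 116 x 98 x 32 mm, origin at the centre of its underside at bench height. An open cradle stands over its centre (76 x 68 mm outside), mouth 62.4 (x) x 42.4 (y) mm, 4 mm sloping lead-in; takes the pack upright, x along x, either way round. The cradle's height is set differently each time and not measured: rim 76 to 106 mm above the bench. It cracks at 40 N.
- charger_axis (a point): Point on the cradle's upright axis, 38 mm above the bench (not on its floor). The cradle's floor is 38 mm below its rim, the lips' undersides 10 mm below the rim. To catch, the pack, tabs squeezed, must go down to less than 5 mm above the floor, felt as 11 to 13 N of resistance; freed there, its tabs spring out and it rests 5 mm above the floor. Not caught, the plate lifts it again.
- contact_plate (a joint): Travel (m) of the sprung contact plate in the cradle's floor: 0 up (12 mm above the floor; pack out or not pressed in), 0.007 with the pack home and caught, 0.012 pressed to the hard floor. It pushes up with 4.5 N at 0, 10 N at 0.007 and 14 N at 0.012.
- swan: Loose white porcelain swan, 75 mm across, 110 mm tall, beyond the work. Leave alone. Origin at the centre of its underside.
- brush_jar: Loose white jar of 72 mm diameter with brushes, 200 mm tall, right of the work. Leave alone. Origin at the centre of its underside.
- saucer: Loose white saucer of 100 mm diameter, 16 mm tall, right of the work, nearer the robot than the jar. Leave alone. Origin at the centre of its underside.

How it is judged:
By the outcome, as a careful person would: the job done as asked, in the order asked, and still so for the second after the job is handed in, with the robot touching nothing.
It also fails if it takes over 45 s, if anything falls off the work surface, if the arm or the gripper's body presses on something with over 40 N, if the wrist force passes 120 N, or if a joint passes its speed limit or range.

## Robot

A 6-joint arm with a two-finger parallel gripper is mounted at the origin on the work surface. World frame = base frame: x ahead of the robot, y to its left, z up, the work surface at z = 0. Lengths are in m, angles in rad, forces in N, time in s.
With the tool pointing down it reaches from about 0.275 to 0.75 m from the base axis. Payload 10.2 kg.
Tool frame: the origin (TCP) lies between the finger pads; the fingertips stand 22 mm ahead of it and the grasp point (between the pads) lies 3 mm ahead of it (robot.finger_overhang is the distance from the TCP to the fingertips, in m); z points along the fingers, y is the direction in which the jaws open and shut (so a half turn about z gives the same grasp; the last joint's range is limited). The gripper opens to 85 mm and grips with 20 to 120 N. Pads are 22 mm wide; open, the fingers measure 114 mm over their backs; the gripper's body (76 mm by 85 mm) begins 54 mm behind the grasp point. The pads swing forward as they close: fully open they stand 13 mm farther back than shut.
Start: joints at [-1.393, 0.313, 1.498, -0, 1.331, -0.223], TCP at [0.205, -0.483, 0.253] pointing down, gripper open.
Joint ranges: [-2.94, 2.94], [-0.97, 2.17], [0.19, 2.56], [-1.23, 4.37], [0.02, 3.11], [-2.88, 2.88]. Speed limits (rad/s): [2.39, 2.39, 3.01, 3.14, 3.14, 3.14].

## Interface

Orientations are given as a unit quaternion [x, y, z, w].
In Python, from station import robot gives the robot as it stands.
- The arm moves only by the shell command python3 -m creep 'ROWS' [FORCE]. ROWS is JSON, a list of rows, each an object with "translation": the shift along the tool's x, y, z in cm, a list of three; "dr": the turn, a rotation vector about the tool's x, y, z in degrees, a list of three; "claw": the finger opening in cm, from 0 to 8.54. In form: [{"translation": [x, y, z], "dr": [ax, ay, az], "claw": claw}, ...]. A call has 1 to 5 rows; each row is the pose to reach, as a shift and turn from the pose commanded when the call began, along the tool's axes at that moment; what a row does not reach only later rows make up. A row lasts 1/12 s, in which the tool goes at most 41.7 mm and 7.16 degrees, less where a joint would pass 70% of its speed; a pose out of reach is approached as far as the arm can. A call with a gripper value outside its range is refused whole. The fingers move at their own pace and stop on an object; FORCE is the grip in N (left out, the last holds). Time passes only in rows, so rows that repeat a pose let the fingers close. It gives the time, the measured TCP pose, the force and the opening at its end, in the units of the state.
- robot.sense(): the state, without advancing time (a new reading comes with each control period).
- robot.grab_frame(name): name is "scene" or "top" or "wrist"; returns a dict with "frame" (400x640x3 uint8, blue, green, red), "depth" (400x640 float32, m along the optical axis (not along the pixel's ray), 0 where there is no reading), "intrinsics" (3x3 intrinsics, pixels), "extrinsics" (4x4, takes a point from camera to world coordinates). Camera axes: x right, y up, looking along -z (the intrinsics and any distortion apply to the point x, -y, -z); pixel columns grow to the right and rows downward; lengths in m; the calibration is good to about 2 mm. A picture is of the moment at which its call begins.
- robot.hand_in(): hands the job in, once; it reports no verdict.
Trained networks look in the newest picture that a camera, given by its name, has taken for a name from the list of things; names that differ only in an ending like _2 or _b are one class to them, and where a whole thing is asked for, a point or a joint stands for the part that bears it (a point fixed in the world has none). Each returns a list of dicts, best first, with "confidence" (0 to 1); they miss things now and then, are a little off and sometimes report something else, mostly with a low value. They report only what shows in the picture. A call takes as long as a camera call.
- robot.spot_in(camera, label): "location" ([column, row] as shares, 0 to 1, of the picture: columns of its width, rows of its height, amid what is visible of it).
- robot.spot_point(camera, label): "location" ([column, row] as shares, 0 to 1, of the picture: columns of its width, rows of its height: a listed point, or the origin of a listed thing).
The state is a dict: "t": time; "joint_positions": joint angles; "qvel": joint speeds; "joint_torque": joint torques, N m; "position": TCP position; "orientation": TCP orientation; "wrist_force": force on the tool from outside, world axes, zero at the start; "torque": the same for the moment, N m; "opening": opening from 0.0 (shut) to 1.0 (fully open).
Only numpy, scipy, OpenCV 4.12 (cv2) and the standard library are available. Lean on these libraries where they do the work, as an engineer would, in place of code of your own. Each camera call takes 0.05 s, during which the arm holds its last target. There are 200 camera calls.

## Working session

There is one attempt and no reset: what is moved stays moved. The work goes in short steps, Python scripts to look and compute and a shell command to move; the robot and the scene stay as the last step left them, time stands still between calls to the robot, and variables do not carry over. Pictures are saved under pics/ and viewed, about 8 in all and at most 12, crops included, and the job is handed in when it is done.

```bash
mkdir -p pics; cat > h.py <<'E'
import numpy as np, cv2
from station import robot
from scipy.spatial.transform import Rotation as R
def px2w(f,u,v,d=None,z=None):
    K=f["intrinsics"];T=f["extrinsics"]
    r=np.array([(u-K[0,2])/K[0,0],-(v-K[1,2])/K[1,1],-1.])
    if z is not None:
        w=T[:3,:3]@r; d=(z-T[2,3])/w[2]
    elif d is None: d=f["depth"][int(round(v)),int(round(u))]
    return T[:3,:3]@(r*d)+T[:3,3]
def cloud(f):
    K=f["intrinsics"];T=f["extrinsics"];d=f["depth"]
    v,u=np.mgrid[:400,:640]
    P=np.stack([(u-K[0,2])/K[0,0]*d,-(v-K[1,2])/K[1,1]*d,-d],-1)
    W=P@T[:3,:3].T+T[:3,3]; W[d==0]=np.nan
    return W
E
python3 - <<'E'
from h import *
np.set_printoptions(precision=4,suppress=True)
s=robot.sense();print({k:np.round(s[k],3) for k in s})
for c in ("top","scene"):
    f=robot.grab_frame(c);np.savez(f"{c}.npz",**f);cv2.imwrite(f"pics/{c}.png",f["frame"])
    print(c,f["extrinsics"][:3,3],f["intrinsics"][0,0])
    for n in ("pack","pack_grip","turntable","charger","charger_axis","swan","brush_jar","saucer"):
        for fn in ("spot_in","spot_point"):
            r=getattr(robot,fn)(c,n)
            for q in r[:2]:
                u,v=q["location"][0]*640,q["location"][1]*400
                print(n,fn,round(q["confidence"],2),round(u),round(v),px2w(f,min(u,639),min(v,399)))
E
```

```text
{'t': np.float64(0.0), 'joint_positions': array([-1.393,  0.313,  1.498, -0.   ,  1.331, -0.223]), 'qvel': array([-0.   , -0.001,  0.001, -0.002, -0.   , -0.001]), 'joint_torque': array([ -0.   , -41.227, -25.975,  -0.   ,   0.004,  -0.   ]), 'position': array([ 0.205, -0.483,  0.253]), 'orientation': array([ 0.98 ,  0.199,  0.   , -0.001]), 'wrist_force': array([-0.083, -0.702, -0.202]), 'torque': array([-0.027, -0.039,  0.015]), 'opening': np.float64(1.0)}
top [ 0.3993 -0.1308  1.0917] 432.05841857066883
pack spot_in 0.56 198 234 [0.5452 0.1166 0.103 ]
pack spot_point 0.82 203 237 [0.5419 0.1092 0.085 ]
pack_grip spot_in 0.58 199 233 [0.5476 0.1149 0.1006]
pack_grip spot_in 0.42 414 271 [ 0.4319 -0.3945  0.0043]
pack_grip spot_point 0.63 200 234 [0.547  0.1128 0.0984]
turntable spot_in 0.8 132 246 [0.5302 0.2728 0.0859]
turntable spot_point 0.78 202 238 [0.541  0.1144 0.0723]
charger spot_in 0.98 316 254 [ 0.4868 -0.1527  0.0573]
charger spot_point 0.64 314 254 [ 0.4875 -0.1488  0.0553]
charger_axis spot_in 0.9 315 255 [ 0.4846 -0.1504  0.0571]
charger_axis spot_point 0.89 314 252 
[... 955 characters left out ...]
456 226 [0.5819 0.1178 0.0305]
charger spot_in 0.66 336 164 [ 0.5222 -0.1359  0.067 ]
charger spot_in 0.6 467 207 [0.5771 0.1265 0.0796]
charger spot_point 0.72 334 173 [ 0.5233 -0.1409  0.0417]
charger_axis spot_in 0.81 332 168 [ 0.5233 -0.1439  0.0549]
charger_axis spot_point 0.66 335 164 [ 0.5215 -0.1379  0.0665]
swan spot_in 0.73 400 288 [0.7586 0.044  0.0426]
swan spot_point 0.75 393 295 [0.7708 0.0366 0.0353]
brush_jar spot_in 0.78 197 150 [ 0.5503 -0.4413  0.047 ]
brush_jar spot_in 0.52 463 198 [0.574  0.1167 0.0974]
brush_jar spot_point 0.59 200 176 [ 0.6034 -0.411   0.0283]
saucer spot_in 0.71 243 135 [ 0.4215 -0.397   0.0045]
saucer spot_point 0.72 246 137 [ 0.4282 -0.3875  0.0034]
```

```bash
python3 - <<'E'
from h import *
a=cv2.imread("pics/top.png")[130:330,80:480]; cv2.imwrite("pics/topc.png",cv2.resize(a,(800,400),interpolation=cv2.INTER_CUBIC))
np.set_printoptions(precision=4,suppress=True)
f=np.load("top.npz");W=cloud(f);P=W.reshape(-1,3)
def rect(m,name):
    q=P[m]
    r=cv2.minAreaRect((q[:,:2]*1000).astype(np.float32)); print(name,len(q),"z",np.percentile(q[:,2],[5,50,95]),r)
near=lambda x,y,r:np.hypot(P[:,0]-x,P[:,1]-y)<r
n=near(.545,.115,.06)
for lo,hi in((.088,.11),(.04,.056)): rect(n&(P[:,2]>lo)&(P[:,2]<hi),f"bay {lo}")
n=near(.487,-.15,.085)
for lo,hi in((.06,.115),(.024,.04),(.02,.2)): rect(n&(P[:,2]>lo)&(P[:,2]<hi),f"chg {lo}")
print(np.histogram(P[n][:,2],bins=np.arange(0,.12,.005)))
E
```

```text
bay 0.088 439 z [0.0901 0.0995 0.1029] ((548.0293579101562, 120.57185363769531), (52.83121871948242, 61.00141143798828), 2.225273609161377)
bay 0.04 383 z [0.0409 0.0471 0.0516] ((546.5739135742188, 128.187744140625), (71.19953918457031, 93.07368469238281), 4.2766642570495605)
chg 0.06 509 z [0.0742 0.0817 0.085 ] ((486.02423095703125, -153.40538024902344), (76.53362274169922, 67.66936492919922), 7.069221496582031)
chg 0.024 926 z [0.0285 0.0324 0.0357] ((486.1247253417969, -153.49508666992188), (116.28773498535156, 97.95706176757812), 7.0382080078125)
chg 0.02 1902 z [0.0297 0.0421 0.0833] ((486.1247253417969, -153.49508666992188), (116.28773498535156, 97.95706176757812), 7.0382080078125)
(array([1075,   33,    2,    1,    2,  113,  730,   82,  170,  179,   26,
         91,   12,    4,   13,  111,  345,   24,    0,    0,    0,    0,
          0]), array([0.   , 0.005, 0.01 , 0.015, 0.02 , 0.025, 0.03 , 0.035, 0.04 ,
       0.045, 0.05 , 0.055, 0.06 , 0.065, 0.07 , 0.075, 0.08 , 0.085,
       0.09 , 0.095, 0.1  , 0.105, 0.11 , 0.115]))
```

View pics/topc.png

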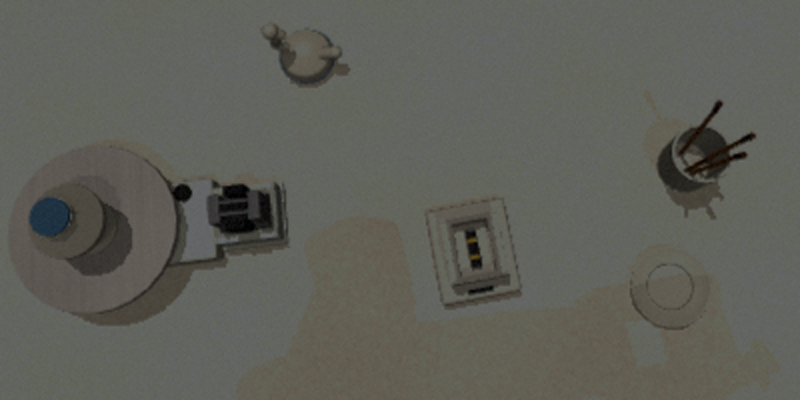

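View pics/scene.png

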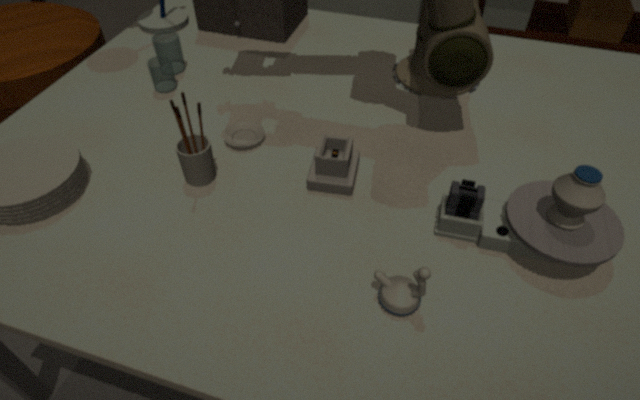

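The top crop shows the pack at (238,210), its long side towards the wheel at (95,228), and the charger cradle at (474,250) with its long side near world x. The scene view agrees: charger at (335,165), pack at (465,200), jar at (197,155), swan at (400,290). Next come the pack's yaw and the first move.

```bash
cat >> h.py <<'E'
def delta(xyz,jaw_deg):
    """tool-axis shift (cm) and rotvec (deg) from the measured pose to TCP xyz, pointing down, jaw (tool y) at jaw_deg"""
    s=robot.sense();R0=R.from_quat(s["orientation"])
    j=np.radians(jaw_deg);y=np.array([np.cos(j),np.sin(j),0]);z=np.array([0,0,-1.]);x=np.cross(y,z)
    Rt=R.from_matrix(np.stack([x,y,z],1))
    t=R0.inv().apply(np.array(xyz)-s["position"])*100; r=np.degrees((R0.inv()*Rt).as_rotvec())
    print("shift cm",np.round(t,2),"dr",np.round(r,2),"jaw now",np.round(np.degrees(np.arctan2(*R0.as_matrix()[[1,0],1])),2))
E
python3 - <<'E'
from h import *
np.set_printoptions(precision=4,suppress=True)
f=np.load("top.npz");P=cloud(f).reshape(-1,3)
# wheel: flat disc ring
m=(np.hypot(P[:,0]-.53,P[:,1]-.29)<.13)&(P[:,2]>.03)
h,e=np.histogram(P[m][:,2],bins=np.arange(.03,.2,.005));print(h);z0=e[h.argmax()]
q=P[m&(abs(P[:,2]-z0-.0025)<.006)]
c=cv2.minEnclosingCircle((q[:,:2]*1000).astype(np.float32));print("wheel",z0,c)
m=(np.hypot(P[:,0]-.547,P[:,1]-.118)<.045)&(P[:,2]>.094)&(P[:,2]<.106);q=P[m];print("pack top",q.min(0),q.max(0),q.mean(0))
w=np.array(c[0])/1000;b=q.mean(0)[:2];d=w-b;print("dist",np.linalg.norm(d),"x yaw",np.degrees(np.arctan2(d[1],d[0])))
delta([.548,.118,.25],4)
E
```

```text
[   7  284  339   53    2    6   52 2026 2207   74   66   12    0    0
    0    0    0    0    3   16   15   41  150  175  145  123   99   40
   17  170  167    2    0]
wheel 0.06999999999999998 ((540.4471435546875, 294.8938293457031), 100.62682342529297)
pack top [0.5221 0.0898 0.0941] [0.5746 0.1514 0.106 ] [0.5485 0.1198 0.0997]
dist 0.17527537625455658 x yaw 92.63789295527384
shift cm [ 55.06 -41.98   0.33] dr [ -0.    -0.   -71.03] jaw now -67.03
```

```bash
r='{"translation":[55.1,-42.0,0],"dr":[0,0,-69.6],"claw":8.5}'; python3 -m creep '[{"translation":[16.5,-12.6,0],"dr":[0,0,-20],"claw":8.5},{"translation":[16.5,-12.6,0],"dr":[0,0,-20],"claw":8.5},{"translation":[16.5,-12.6,0],"dr":[0,0,-30],"claw":8.5},{"translation":[16.5,-12.6,0],"dr":[0,0,-30],"claw":8.5},{"translation":[16.5,-12.6,0],"dr":[0,0,-35],"claw":8.5}]'
python3 -c "
from h import *
delta([.5485,.1195,.22],2.6)"
```

```text
t: 2.12
position: [0.308, -0.3012, 0.2534]
orientation: [0.873, 0.487, 0.0, 0.0]
wrist_force: [0.5, 0.0, 0.4]
opening: 0.989
shift cm [48.43 -1.66  3.33] dr [ 2.000e-02  1.000e-02 -3.431e+01] jaw now -31.71
```

```bash
python3 -m creep '[{"translation":[48.4,-1.7,3],"dr":[0,0,-34.3],"claw":8.5},{"translation":[48.4,-1.7,3],"dr":[0,0,-34.3],"claw":8.5},{"translation":[48.4,-1.7,3],"dr":[0,0,-34.3],"claw":8.5},{"translation":[48.4,-1.7,3],"dr":[0,0,-34.3],"claw":8.5},{"translation":[48.4,-1.7,3],"dr":[0,0,-34.3],"claw":8.5}]'
python3 -c "
from h import *
delta([.5485,.1195,.22],2.6)"
```

```text
t: 2.53
position: [0.4122, -0.121, 0.2406]
orientation: [0.691, 0.723, 0.0, 0.0]
wrist_force: [1.4, -1.0, -0.1]
opening: 0.994
shift cm [23.41 14.71  2.06] dr [0.03 0.03 0.01] jaw now 2.61
```

```bash
python3 -m creep '[{"translation":[23.4,14.7,2],"dr":[0,0,0],"claw":8.5},{"translation":[23.4,14.7,2],"dr":[0,0,0],"claw":8.5},{"translation":[23.4,14.7,2],"dr":[0,0,0],"claw":8.5},{"translation":[23.4,14.7,2],"dr":[0,0,0],"claw":8.5},{"translation":[23.4,14.7,2],"dr":[0,0,0],"claw":8.5}]'
python3 -m creep '[{"translation":[8,5,0],"dr":[0,0,0],"claw":8.5},{"translation":[8,5,0],"dr":[0,0,0],"claw":8.5}]'
python3 -c "
from h import *
delta([.5485,.1195,.22],2.6)"
```

```text
t: 2.95
position: [0.5158, 0.0594, 0.2254]
orientation: [0.693, 0.721, 0.0, 0.0]
wrist_force: [1.1, -0.7, -0.3]
opening: 0.998
t: 3.12
position: [0.557, 0.1318, 0.2252]
orientation: [0.693, 0.721, -0.0, -0.0]
wrist_force: [0.5, -1.4, 0.9]
opening: 0.994
shift cm [-1.19 -0.9   0.52] dr [-0.01  0.   -0.32] jaw now 2.28
```

Over the bay; settle, then look with the wrist camera.

```bash
python3 -m creep '[{"translation":[-1.2,-0.9,0.5],"dr":[0,0,-0.3],"claw":8.5},{"translation":[-1.2,-0.9,0.5],"dr":[0,0,-0.3],"claw":8.5},{"translation":[-1.2,-0.9,0.5],"dr":[0,0,-0.3],"claw":8.5}]'
python3 - <<'E'
from h import *
np.set_printoptions(precision=4,suppress=True)
f=robot.grab_frame("wrist");np.savez("wrist.npz",**f);cv2.imwrite("pics/wrist1.png",f["frame"])
print(robot.sense()["position"],f["extrinsics"])
for q in robot.spot_point("wrist","pack_grip")[:1]: print(q, px2w(f,q["location"][0]*640,q["location"][1]*400,z=.079))
P=cloud(f).reshape(-1,3);P=P[(np.hypot(P[:,0]-.5485,P[:,1]-.1195)<.05)]
print(np.histogram(P[:,2],bins=np.arange(.03,.25,.005)))
q=P[(P[:,2]>.09)&(P[:,2]<.11)];print(len(q),q.min(0),q.max(0),cv2.minAreaRect((q[:,:2]*1000).astype(np.float32)))
delta([.5485,.1195,.22],2.6)
E
```

```text
t: 3.37
position: [0.5477, 0.1171, 0.2202]
orientation: [0.691, 0.723, -0.0, -0.0]
wrist_force: [-0.1, -1.0, -0.3]
opening: 0.994
[0.5479 0.1168 0.2207] [[ 0.999  -0.0425 -0.0122  0.5455]
 [ 0.0441  0.952   0.3028  0.1957]
 [-0.0012 -0.303   0.953   0.3412]
 [ 0.      0.      0.      1.    ]]
{'location': [0.505, 0.4542], 'confidence': 0.61} [0.5513 0.1224 0.079 ]
(array([  85,  273,  392, 1663,   89,  172,   71,  111,  105,  116,  146,
        133,  158, 1985, 1310,    0,    0,    0,    0,    0,    0,    0,
          0,    0,    0,    0,    0,    0,    0,    0,    0,    0,    0,
          0,    0,    0,  205,  524,  567,  659,  719,  819,  820]), array([0.03 , 0.035, 0.04 , 0.045, 0.05 , 0.055, 0.06 , 0.065, 0.07 ,
       0.075, 0.08 , 0.085, 0.09 , 0.095, 0.1  , 0.105, 0.11 , 0.115,
       0.12 , 0.125, 0.13 , 0.135, 0.14 , 0.145, 0.15 , 0.155, 0.16 ,
       0.165, 0.17 , 0.175, 0.18 , 0.185, 0.19 , 0.195, 0.2  , 0.205,
       0.21 , 0.215, 0.22 , 0.225, 0.23 , 0.235, 0.24 , 0.245]))
3453 [0.524 0.092 0.09 ] [0.5767 0.153  0.1024] ((550.11474609375, 122.53923034667969), (52.01516342163086, 60.06340026855469), 3.3667526245117188)
shift cm [0.29 0.06 0.09] dr [ 0.04 -0.   -0.12] jaw now 2.48
```

View pics/wrist1.png

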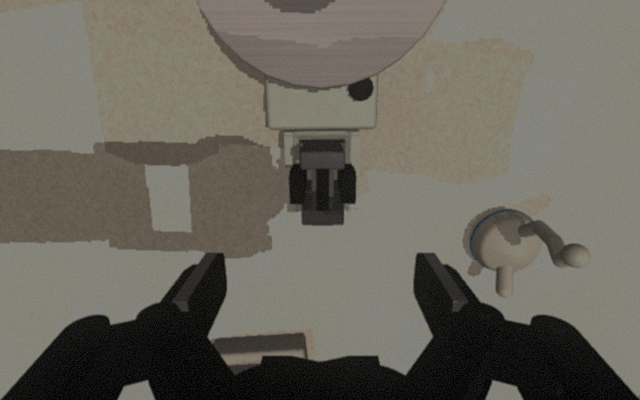

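Wrist view: the pack sits centred at (322,183) between the two black pads at (298,183) and (347,183), with the wheel beyond it. The fitted top is 52.0 x 60.1 mm, which matches the given size. I'll average both views: (0.5495, 0.1215), yaw 3°.

```bash
python3 -c "
from h import *
delta([.5495,.1215,.082],3)"
```

```text
shift cm [ 0.48  0.16 13.89] dr [ 0.04 -0.   -0.52] jaw now 2.48
```

```bash
python3 -m creep '[{"translation":[0.5,0.15,2.5],"dr":[0,0,-0.5],"claw":8.5},{"translation":[0.5,0.15,6],"dr":[0,0,-0.5],"claw":8.5},{"translation":[0.5,0.15,9],"dr":[0,0,-0.5],"claw":8.5},{"translation":[0.5,0.15,11],"dr":[0,0,-0.5],"claw":8.5},{"translation":[0.5,0.15,11],"dr":[0,0,-0.5],"claw":8.5}]'
python3 -c "
from h import *
delta([.5495,.1215,.082],3)"
```

```text
t: 3.88
position: [0.5474, 0.1215, 0.107]
orientation: [0.689, 0.725, -0.002, -0.002]
wrist_force: [-0.3, -0.2, -0.6]
opening: 0.997
shift cm [-0.02  0.22  2.5 ] dr [-0.38 -0.02 -0.03] jaw now 2.97
```

```bash
python3 -m creep '[{"translation":[0,0.05,1.3],"dr":[0,0,0],"claw":8.5},{"translation":[0,0.05,2.5],"dr":[0,0,0],"claw":8.5},{"translation":[0,0.05,2.5],"dr":[0,0,0],"claw":8.5},{"translation":[0,0.05,2.5],"dr":[0,0,0],"claw":8.5}]'
python3 -c "
from h import *
delta([.5495,.1215,.082],3)"
```

```text
t: 4.22
position: [0.5502, 0.122, 0.0868]
orientation: [0.688, 0.725, 0.0, 0.0]
wrist_force: [-0.6, 0.0, 0.7]
opening: 0.998
shift cm [-0.04 -0.08  0.48] dr [ 0.07 -0.    0.02] jaw now 3.02
```

```bash
python3 -m creep '[{"translation":[0,-0.05,0.45],"dr":[0,0,0],"claw":8.5},{"translation":[0,-0.05,0.45],"dr":[0,0,0],"claw":5.6},{"translation":[0,-0.05,0.45],"dr":[0,0,0],"claw":5.6},{"translation":[0,-0.05,0.45],"dr":[0,0,0],"claw":5.6},{"translation":[0,-0.05,0.45],"dr":[0,0,0],"claw":5.6}]' 28
python3 - <<'E'
from h import *
delta([.5495,.1215,.082],3)
f=robot.grab_frame("wrist");cv2.imwrite("pics/wrist2.png",f["frame"])
E
```

```text
t: 4.63
position: [0.5494, 0.1223, 0.0812]
orientation: [0.688, 0.726, 0.0, 0.0]
wrist_force: [-0.2, 0.3, -0.0]
opening: 0.655
shift cm [-0.08  0.01 -0.08] dr [0.03 0.   0.06] jaw now 3.06
```

View pics/wrist2.png

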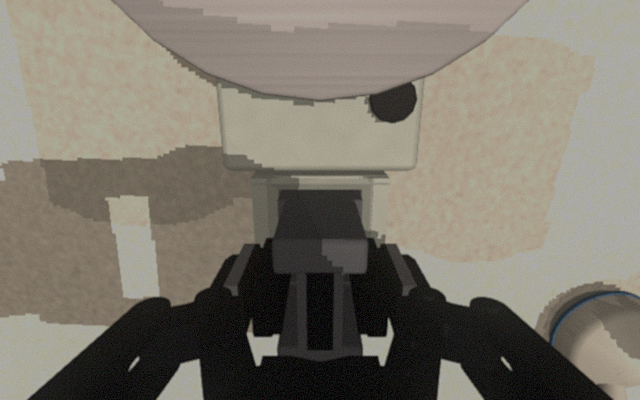

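The fingers straddle the tabs: tab pads at about (265,285) and (377,285), a similar gap on each side. Closing.

```bash
python3 -m creep '[{"translation":[0,0,0],"dr":[0,0,0],"claw":4.6},{"translation":[0,0,0],"dr":[0,0,0],"claw":3.6},{"translation":[0,0,0],"dr":[0,0,0],"claw":3.6},{"translation":[0,0,0],"dr":[0,0,0],"claw":3.6},{"translation":[0,0,0],"dr":[0,0,0],"claw":3.6}]' 28
```

```text
t: 5.1
position: [0.5495, 0.1223, 0.0817]
orientation: [0.688, 0.726, 0.0, 0.0]
wrist_force: [-2.2, -0.5, 6.8]
opening: 0.438
```

Wrist force is +6.8 N upward, which is the bay spring (10 N) less the pack's weight, so the catches are free. Drawing it up gently.

```bash
python3 -m creep '[{"translation":[0,0,-0.2],"dr":[0,0,0],"claw":3.6},{"translation":[0,0,-0.5],"dr":[0,0,0],"claw":3.6},{"translation":[0,0,-0.9],"dr":[0,0,0],"claw":3.6},{"translation":[0,0,-1.3],"dr":[0,0,0],"claw":3.6},{"translation":[0,0,-1.7],"dr":[0,0,0],"claw":3.6}]' 28
```

```text
t: 5.52
position: [0.5487, 0.1223, 0.0976]
orientation: [0.688, 0.726, -0.001, -0.001]
wrist_force: [0.0, -0.1, -3.9]
opening: 0.437
```

```bash
python3 -m creep '[{"translation":[0,0,-0.6],"dr":[0,0,0],"claw":3.6},{"translation":[0,0,-1.2],"dr":[0,0,0],"claw":3.6},{"translation":[0,0,-1.8],"dr":[0,0,0],"claw":3.6},{"translation":[0,0,-2.4],"dr":[0,0,0],"claw":3.6},{"translation":[0,0,-3.0],"dr":[0,0,0],"claw":3.6}]' 28
```

```text
t: 5.93
position: [0.5492, 0.1223, 0.1285]
orientation: [0.688, 0.726, 0.0, 0.0]
wrist_force: [0.3, 0.4, -4.2]
opening: 0.44
```

```bash
python3 -m creep '[{"translation":[0,0,-1.5],"dr":[0,0,0],"claw":3.6},{"translation":[0,0,-4],"dr":[0,0,0],"claw":3.6},{"translation":[-2,0,-6.5],"dr":[0,0,5],"claw":3.6},{"translation":[-5,0,-7.2],"dr":[0,0,11],"claw":3.6},{"translation":[-8,0,-7.2],"dr":[0,0,17],"claw":3.6}]' 28
python3 -c "
from h import *
delta([.486,-.153,.20],-82.95)"
```

```text
t: 6.35
position: [0.5543, 0.0418, 0.2029]
orientation: [0.789, 0.615, 0.002, 0.002]
wrist_force: [1.1, -0.8, -4.6]
opening: 0.438
shift cm [-20.56  -1.87   0.27] dr [ 0.23 -0.2  68.82] jaw now -14.13
```

```bash
python3 -m creep '[{"translation":[-3,-0.3,0.2],"dr":[0,0,7],"claw":3.6},{"translation":[-6,-0.6,0.2],"dr":[0,0,14],"claw":3.6},{"translation":[-9,-0.9,0.2],"dr":[0,0,21],"claw":3.6},{"translation":[-12,-1.2,0.2],"dr":[0,0,28],"claw":3.6},{"translation":[-14,-1.3,0.2],"dr":[0,0,35],"claw":3.6}]' 28
python3 -c "
from h import *
delta([.486,-.153,.20],-82.95)"
```

```text
t: 6.77
position: [0.5061, -0.0925, 0.1983]
orientation: [0.938, 0.347, -0.0, 0.0]
wrist_force: [0.9, -0.0, -5.3]
opening: 0.436
shift cm [-5.47  3.28 -0.17] dr [2.00e-02 2.00e-02 3.36e+01] jaw now -49.35
```

```bash
python3 -m creep '[{"translation":[-1.5,0.8,-0.1],"dr":[0,0,7],"claw":3.6},{"translation":[-3,1.6,-0.1],"dr":[0,0,14],"claw":3.6},{"translation":[-4,2.4,-0.1],"dr":[0,0,21],"claw":3.6},{"translation":[-5,3.0,-0.1],"dr":[0,0,28],"claw":3.6},{"translation":[-5.5,3.3,-0.1],"dr":[0,0,33.6],"claw":3.6}]' 28
python3 -m creep '[{"translation":[0,0,0],"dr":[0,0,0],"claw":3.6},{"translation":[0,0,0],"dr":[0,0,0],"claw":3.6}]' 28
python3 - <<'E'
from h import *
np.set_printoptions(precision=4,suppress=True)
delta([.486,-.153,.20],-82.95)
f=robot.grab_frame("wrist");np.savez("wrist3.npz",**f);a=f["frame"];
t=robot.grab_frame("top");np.savez("top3.npz",**t)
cv2.imwrite("pics/w3.png",np.hstack([cv2.resize(a,(480,300)),cv2.resize(t["frame"][180:330,240:400],(320,300))]))
P=cloud(f).reshape(-1,3);n=np.hypot(P[:,0]-.486,P[:,1]+.153)<.085
print(np.histogram(P[n][:,2],bins=np.arange(0,.25,.01))[0])
for lo,hi in((.024,.04),(.07,.1)):
    q=P[n&(P[:,2]>lo)&(P[:,2]<hi)];print("wrist",lo,len(q),np.median(q[:,2]),cv2.minAreaRect((q[:,:2]*1000).astype(np.float32)))
P=cloud(t).reshape(-1,3);print("top pack")
print(robot.sense()["position"])
E
```

```text
t: 7.18
position: [0.487, -0.1526, 0.1993]
orientation: [0.998, 0.062, 0.0, 0.0]
wrist_force: [0.1, -1.0, -4.1]
opening: 0.434
t: 7.35
position: [0.4873, -0.1513, 0.1991]
orientation: [0.998, 0.066, 0.0, -0.0]
wrist_force: [-0.7, 0.7, -4.3]
opening: 0.433
shift cm [-0.16  0.15 -0.09] dr [-0.   -0.01  0.56] jaw now -82.39
[ 5334    82   289  4029   964   409   194   567  1633     0     0     0
     0   208   344   410   478   694   780  1293  1807 12991  2582  8558]
wrist 0.024 4290 0.0321207320430614 ((488.89874267578125, -151.76022338867188), (114.15849304199219, 98.27073669433594), 6.962917804718018)
wrist 0.07 2200 0.0814005749265822 ((493.53253173828125, -151.3620147705078), (65.66201782226562, 68.17960357666016), 7.07099723815918)
top pack
[ 0.4875 -0.1509  0.199 ]
```

View pics/w3.png

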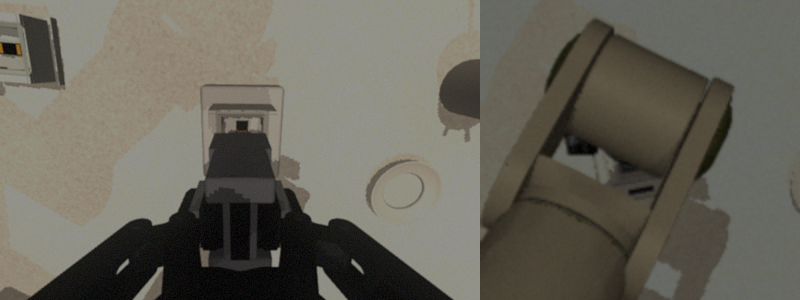

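The pack is held square between the fingers, top at about (238,160) in the left panel, with the cradle behind and below it at (240,115). The top view is blocked by the arm. I'll measure pack and cradle in this one wrist frame so the calibration error cancels.

```bash
python3 - <<'E'
from h import *
np.set_printoptions(precision=1,suppress=True)
f=np.load("wrist3.npz");W=cloud(f);P=W.reshape(-1,3);tcp=np.array([.4873,-.1511,.199])
a=np.radians(7.05);C=np.array([[np.cos(a),np.sin(a)],[-np.sin(a),np.cos(a)]])
q=(P[:,:2]-tcp[:2])@C.T*1000;z=P[:,2]*1000
def st(n,m):
    e=q[m];print(n,m.sum(),"x",np.percentile(e[:,0],[0.5,2,50,98,99.5]),"y",np.percentile(e[:,1],[.5,2,50,98,99.5]),"z",np.percentile(z[m],[5,50,95]))
    return e
ins=(abs(q[:,0])<45)&(abs(q[:,1])<45)
print(np.histogram(z[ins&(z>120)],bins=np.arange(120,260,5))[0])
e=st("pack top",(abs(q[:,0])<40)&(abs(q[:,1])<18.5)&(z>208)&(z<224))
print(cv2.minAreaRect(e.astype(np.float32)))
st("case",(abs(q[:,0])<75)&(abs(q[:,1])<65)&(z>27)&(z<37))
st("rim",(abs(q[:,0])<60)&(abs(q[:,1])<50)&(z>76)&(z<90))
# far face of pack
m=(abs(q[:,1])<17)&(z>140)&(z<205)&(q[:,0]>15)&(q[:,0]<45);st("farface",m)
E
```

```text
[    0     0    40   168   166   178   199   211   232   246   442   252
   304   476   611   682   763  1044  2816 10175   882  1498  3949  2443
  1443  1782  2604]
pack top 12092 x [-22.5 -20.8   7.3  30.   30.2] y [-18.1 -17.2   0.3  17.3  18.1] z [211.2 216.  217.3]
((2.936788558959961, 0.00032806396484375), (55.49391555786133, 36.994876861572266), 0.005517685320228338)
case 4224 x [-52.7 -46.6  42.5  58.   58.4] y [-49.6 -48.8  -0.6  47.1  47.8] z [29.9 32.1 33.4]
rim 2050 x [-21.3 -14.9  29.7  38.6  38.8] y [-34.9 -34.6  -9.5  32.4  32.8] z [78.1 81.5 82.8]
farface 3229 x [28.8 29.3 29.8 30.3 30.4] y [-16.7 -15.8   0.3  16.3  16.8] z [145.8 181.2 203. ]
```

Pack against cradle in the same frame: shift tool x +0.5 mm, tool y +1.1 mm, turn +0.5°. The rim is at about 81.5 mm, so the pack enters at TCP z of about 0.149, meets the plate at about 0.123 and is home below about 0.116.

```bash
python3 -m creep '[{"translation":[0.05,0.1,0],"dr":[0,0,0.5],"claw":3.6},{"translation":[0.05,0.1,1],"dr":[0,0,0.5],"claw":3.6},{"translation":[0.05,0.1,2.2],"dr":[0,0,0.5],"claw":3.6},{"translation":[0.05,0.1,3.4],"dr":[0,0,0.5],"claw":3.6},{"translation":[0.05,0.1,4.0],"dr":[0,0,0.5],"claw":3.6}]' 28
python3 -m creep '[{"translation":[0,0,0],"dr":[0,0,0],"claw":3.6},{"translation":[0,0,0],"dr":[0,0,0],"claw":3.6}]' 28
python3 - <<'E'
from h import *
f=robot.grab_frame("wrist");cv2.imwrite("pics/w4.png",f["frame"][60:360,120:520])
np.set_printoptions(precision=1,suppress=True)
s=robot.sense();tcp=s["position"];P=cloud(f).reshape(-1,3);delta(tcp,-82.95)
a=np.radians(7.05);C=np.array([[np.cos(a),np.sin(a)],[-np.sin(a),np.cos(a)]])
q=(P[:,:2]-tcp[:2])@C.T*1000;z=P[:,2]*1000;print(tcp*1000,s["wrist_force"])
def st(n,m,ax):
    e=q[m];print(n,m.sum(),np.percentile(e[:,ax],[.5,2,50,98,99.5]));return e
zt=tcp[2]*1000+17.7
e=st("pack far x",(abs(q[:,1])<15)&(z>zt-60)&(z<zt-12)&(q[:,0]>15)&(q[:,0]<34),0)
print("pack yaw err deg",np.degrees(np.polyfit(e[:,1],e[:,0],1)[0]))
st("pack far y",(abs(q[:,1])<19)&(z>zt-40)&(z<zt-12)&(q[:,0]>15)&(q[:,0]<34),1)
r=(z>77)&(z<86);e=st("rim x",r&(abs(q[:,0])<50)&(abs(q[:,1])<30),0);st("rim y",r&(abs(q[:,0])<50)&(abs(q[:,1])<45),1)
m=(z>28)&(z<37)&(abs(q[:,0])<75)&(abs(q[:,1])<65);st("case x",m,0);st("case y",m,1)
E
```

```text
t: 7.87
position: [0.4874, -0.1517, 0.1569]
orientation: [0.998, 0.061, -0.001, -0.001]
wrist_force: [-0.4, 1.0, -4.8]
opening: 0.436
t: 8.03
position: [0.4881, -0.1522, 0.1588]
orientation: [0.998, 0.061, -0.0, -0.0]
wrist_force: [0.0, 0.5, -4.1]
opening: 0.433
shift cm [0. 0. 0.] dr [ 0.  -0.  -0.1] jaw now -83.01
[ 488.3 -152.4  159.2] [-0.6  0.6 -4.3]
pack far x 2470 [29.1 29.2 29.6 30.1 30.2]
pack yaw err deg 0.1884251545019478
pack far y 1869 [-15.3 -14.7   1.3  17.   17.5]
rim x 1975 [-9.5 -5.  31.9 37.7 38. ]
rim y 2972 [-33.7 -33.3  -5.3  33.8  34.2]
case x 5037 [-42.4 -36.4  43.3  57.1  57.3]
case y 5037 [-48.3 -47.4   1.   48.1  49.1]
```

View pics/w4.png

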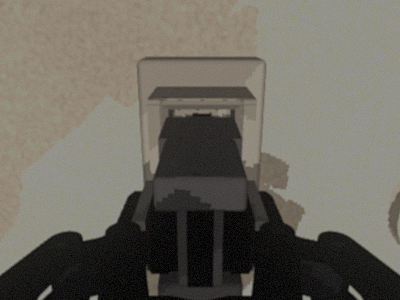

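The pack is just above the cradle: pack centre at column 200 and case/cradle centre at about 202–203. With the depth figures that makes the pack 0.9 mm too far left, so I'll shift tool y +0.9 mm and lower slowly.

```bash
python3 -m creep '[{"translation":[0,0.09,0.1],"dr":[0,0,0],"claw":3.6},{"translation":[0,0.09,0.5],"dr":[0,0,0],"claw":3.6},{"translation":[0,0.09,0.8],"dr":[0,0,0],"claw":3.6},{"translation":[0,0.09,1.0],"dr":[0,0,0],"claw":3.6},{"translation":[0,0.09,1.2],"dr":[0,0,0],"claw":3.6}]' 32
```

```text
t: 8.5
position: [0.4881, -0.1532, 0.1466]
orientation: [0.998, 0.061, -0.0, -0.0]
wrist_force: [-0.8, 0.6, -3.1]
opening: 0.434
```

```bash
python3 -m creep '[{"translation":[0,0,0.2],"dr":[0,0,0],"claw":3.6},{"translation":[0,0,0.4],"dr":[0,0,0],"claw":3.6},{"translation":[0,0,0.6],"dr":[0,0,0],"claw":3.6},{"translation":[0,0,0.8],"dr":[0,0,0],"claw":3.6}]' 32
```

```text
t: 8.83
position: [0.4881, -0.1532, 0.1387]
orientation: [0.998, 0.061, 0.0, 0.0]
wrist_force: [-0.4, 0.3, -4.4]
opening: 0.434
```

```bash
python3 -m creep '[{"translation":[0,0,0.3],"dr":[0,0,0],"claw":3.6},{"translation":[0,0,0.6],"dr":[0,0,0],"claw":3.6},{"translation":[0,0,0.9],"dr":[0,0,0],"claw":3.6},{"translation":[0,0,1.2],"dr":[0,0,0],"claw":3.6},{"translation":[0,0,1.4],"dr":[0,0,0],"claw":3.6}]' 32
```

```text
t: 9.25
position: [0.488, -0.1532, 0.1244]
orientation: [0.998, 0.061, -0.0, -0.0]
wrist_force: [-0.7, 0.0, -3.8]
opening: 0.431
```

```bash
python3 -m creep '[{"translation":[0,0,0.1],"dr":[0,0,0],"claw":3.6},{"translation":[0,0,0.2],"dr":[0,0,0],"claw":3.6},{"translation":[0,0,0.3],"dr":[0,0,0],"claw":3.6},{"translation":[0,0,0.4],"dr":[0,0,0],"claw":3.6},{"translation":[0,0,0.4],"dr":[0,0,0],"claw":3.6}]' 32
```

```text
t: 9.67
position: [0.4881, -0.1532, 0.121]
orientation: [0.998, 0.061, 0.0, 0.0]
wrist_force: [-1.5, 0.6, 3.3]
opening: 0.428
```

```bash
python3 -m creep '[{"translation":[0,0,0.1],"dr":[0,0,0],"claw":3.6},{"translation":[0,0,0.2],"dr":[0,0,0],"claw":3.6},{"translation":[0,0,0.3],"dr":[0,0,0],"claw":3.6},{"translation":[0,0,0.4],"dr":[0,0,0],"claw":3.6},{"translation":[0,0,0.4],"dr":[0,0,0],"claw":3.6}]' 32
```

```text
t: 10.08
position: [0.4882, -0.1532, 0.117]
orientation: [0.998, 0.061, 0.0, 0.0]
wrist_force: [-3.9, 1.5, 6.2]
opening: 0.432
```

```bash
python3 -m creep '[{"translation":[0,0,0.1],"dr":[0,0,0],"claw":3.6},{"translation":[0,0,0.2],"dr":[0,0,0],"claw":3.6},{"translation":[0,0,0.2],"dr":[0,0,0],"claw":3.6}]' 32
```

```text
t: 10.33
position: [0.4882, -0.1532, 0.1151]
orientation: [0.998, 0.061, 0.0, 0.0]
wrist_force: [-3.4, 2.2, 6.7]
opening: 0.432
```

```bash
python3 -m creep '[{"translation":[0,0,0.05],"dr":[0,0,0],"claw":3.6},{"translation":[0,0,0.05],"dr":[0,0,0],"claw":3.6},{"translation":[0,0,0.05],"dr":[0,0,0],"claw":3.6}]' 32; python3 -c "
from h import *
for i in range(4):
  robot.grab_frame('wrist'); s=robot.sense(); print(s['wrist_force'],s['position'][2])"
```

```text
t: 10.58
position: [0.4882, -0.1532, 0.1148]
orientation: [0.998, 0.061, 0.0, 0.0]
wrist_force: [-3.5, 2.4, 7.4]
opening: 0.432
[-3.4333156   2.14218305  8.44007312] 0.11476010577909425
[-3.46347574  1.58378244  7.46891297] 0.11475265596962146
[-3.66025449  1.50730838  7.12764998] 0.114756079715233
[-3.76589098  2.09000971  7.65097238] 0.11475304118962859
```

Mean 7.6 N against the −4.2 N hanging load is 11.8 N of resistance, inside the 11–13 N window. Releasing while holding this height.

```bash
python3 -m creep '[{"translation":[0,0,0],"dr":[0,0,0],"claw":4.4},{"translation":[0,0,0],"dr":[0,0,0],"claw":5.2},{"translation":[0,0,0],"dr":[0,0,0],"claw":6.2},{"translation":[0,0,0],"dr":[0,0,0],"claw":7.2},{"translation":[0,0,0],"dr":[0,0,0],"claw":7.2}]' 32
python3 - <<'E'
from h import *
f=robot.grab_frame("wrist");cv2.imwrite("pics/w5.png",f["frame"]);s=robot.sense();print(s["wrist_force"],s["opening"])
P=cloud(f).reshape(-1,3);tcp=s["position"]
a=np.radians(7.05);C=np.array([[np.cos(a),np.sin(a)],[-np.sin(a),np.cos(a)]])
q=(P[:,:2]-tcp[:2])@C.T*1000;z=P[:,2]*1000
print("pack top z",np.percentile(z[(abs(q[:,1])<13)&(q[:,0]>12)&(q[:,0]<28)&(z>110)],[5,25,50,75,95]),"rim",np.median(z[(abs(q[:,1])<28)&(q[:,0]>33)&(q[:,0]<40)&(z>70)]))
E
```

```text
t: 11.2
position: [0.4882, -0.1533, 0.1142]
orientation: [0.998, 0.061, 0.0, 0.0]
wrist_force: [-0.0, -0.5, -0.1]
opening: 0.842
[ 0.47781206  0.8892343  -0.05925137] 0.8439157816097217
pack top z [133.59973564 134.42820976 170.13513499 175.56323664 179.06626287] rim 80.42480137656997
```

View pics/w5.png

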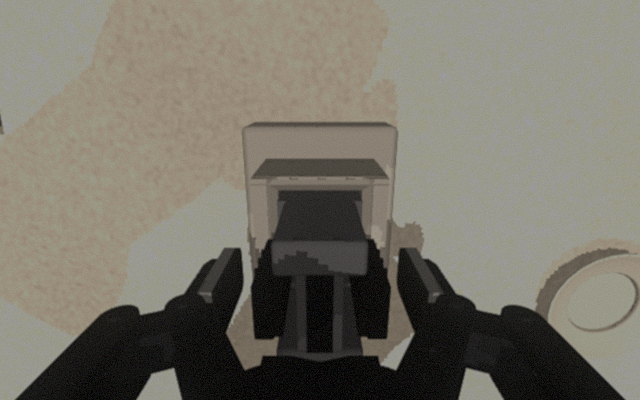

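The tabs are out symmetrically (pads at columns 252–275 and 368–390 beside the pack's 275–366) and the fingers are clear. The pack top is at 134 mm, about 53 mm over the rim: caught should be 52, not caught 59. Retreating straight up, then away.

```bash
python3 -m creep '[{"translation":[0,0,0],"dr":[0,0,0],"claw":8.5},{"translation":[0,0,-1],"dr":[0,0,0],"claw":8.5},{"translation":[0,0,-3.5],"dr":[0,0,0],"claw":8.5},{"translation":[0,0,-7],"dr":[0,0,0],"claw":8.5},{"translation":[0,0,-10],"dr":[0,0,0],"claw":8.5}]' 32
python3 -m creep '[{"translation":[-2,0,-2],"dr":[0,0,0],"claw":8.5},{"translation":[-5,0,-4],"dr":[0,0,0],"claw":8.5},{"translation":[-8,0,-5],"dr":[0,0,0],"claw":8.5},{"translation":[-11,0,-5],"dr":[0,0,0],"claw":8.5},{"translation":[-13,0,-5],"dr":[0,0,0],"claw":8.5}]' 32
python3 -m creep '[{"translation":[0,0,0],"dr":[0,0,0],"claw":8.5},{"translation":[0,0,0],"dr":[0,0,0],"claw":8.5}]'
python3 - <<'E'
from h import *
np.set_printoptions(precision=1,suppress=True)
f=robot.grab_frame("wrist");t=robot.grab_frame("top");g=robot.grab_frame("scene")
cv2.imwrite("pics/end.png",np.hstack([f["frame"][:, 80:560][::1][:400],cv2.resize(g["frame"][100:300,290:450],(320,400))]))
c=np.array([.487,-.153]);a=np.radians(7.05);C=np.array([[np.cos(a),np.sin(a)],[-np.sin(a),np.cos(a)]])
for n,F in (("wrist",f),("scene",g),("top",t)):
    P=cloud(F).reshape(-1,3);q=(P[:,:2]-c)@C.T*1000;z=P[:,2]*1000
    m=(abs(q[:,0])<35)&(abs(q[:,1])<20)&(z>120)&(z<150)
    r=(abs(q[:,0])<40)&(abs(q[:,1])<36)&(z>74)&(z<88)
    if m.sum()>20: print(n,m.sum(),"top z",np.percentile(z[m],[25,50,75,95]),"rim",np.median(z[r]),"rect",cv2.minAreaRect(q[(abs(q[:,0])<35)&(abs(q[:,1])<30)&(z>120)&(z<150)].astype(np.float32)))
P=cloud(t).reshape(-1,3);
for n in("swan","saucer","brush_jar"):
    for k in robot.spot_in("top",n)[:1]: print(n,np.round(np.array(k["location"])*[640,400]))
print(robot.sense()["position"]*1000)
E
```

```text
t: 11.67
position: [0.488, -0.1531, 0.2168]
orientation: [0.998, 0.061, 0.0, 0.0]
wrist_force: [1.0, 0.7, -0.0]
opening: 0.994
t: 12.08
position: [0.3573, -0.1688, 0.2656]
orientation: [0.998, 0.061, 0.001, 0.001]
wrist_force: [-0.9, -0.3, -0.3]
opening: 0.996
t: 12.25
position: [0.3588, -0.1692, 0.2653]
orientation: [0.998, 0.06, 0.001, 0.001]
wrist_force: [-0.1, 0.5, -0.1]
opening: 0.993
wrist 2556 top z [132.8 133.7 134.4 135.3] rim 81.40205982305565 rect ((-9.99152946472168, 0.6235256195068359), (38.806312561035156, 51.755760192871094), 0.6222428679466248)
scene 421 top z [128.5 132.  133.3 134.5] rim 80.4423137432695 rect ((0.07814598083496094, 1.4455432891845703), (51.30050277709961, 63.766544342041016), 87.28348541259766)
top 372 top z [132.8 134.1 135.3 137.4] rim 81.85742927245121 rect ((-1.2398357391357422, -0.2357025146484375), (51.50570297241211, 59.922054290771484), 89.53327178955078)
swan [232. 157.]
saucer [413. 271.]
brush_jar [427. 209.]
[ 359.5 -168.8  264.3]
```

View pics/end.png

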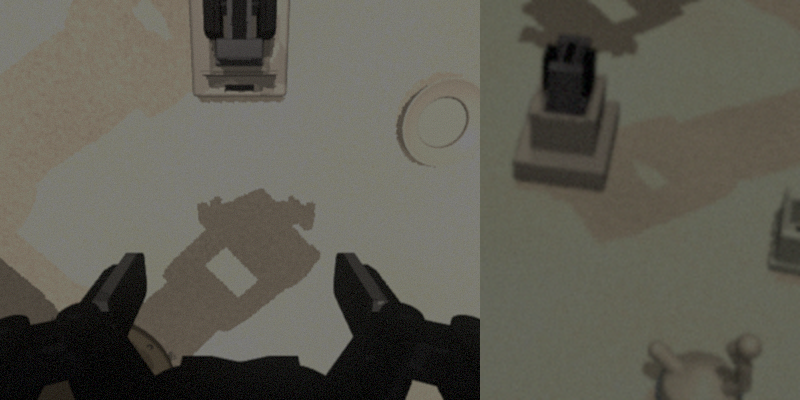

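The pack stands upright in the cradle, at (240,35) in the left panel and (570,75) in the right. Its top is about 52 mm over the rim in the wrist, scene and top views, and it is 51.5–51.8 mm across the tabs, so both have sprung out. The robot touches nothing, so I'm handing in.

```bash
python3 -c "
from station import robot
print(robot.hand_in())"
```

```text
the job is handed in; nothing more can be done
None
```

The battery pack is out of the turntable and caught in the charger cradle. I handed the job in at about 12.5 s, and no verdict is reported.

- **Removal:** I squeezed both tabs at 28 N and drew the pack straight up. The readings along the way stayed under about 7 N.
- **Seating:** I lined the pack up over the cradle using the wrist camera and pressed it down to about 11.8 N of resistance, inside the 11–13 N range. Then I let go at that height and backed off.
- **Last checks:** The pack top sits about 52 mm above the rim in all three cameras; 52 mm is caught and 59 mm would be not caught. In the wrist and top views it measures 51.5–51.8 mm across the tabs (52 mm when free), so both have sprung out. The wrist force is about 0.
- **Left alone:** The swan, saucer and jar are within about 3 pixels of where they started.

**Less certain readings:**
- My first sideways measurement of the pack was clipped, which left it about 0.9 mm off. I corrected that before it entered the cradle.
- About 4 N of side force showed while pressing, and it was gone after release.
- The resistance rose a little less than expected over the last 2 mm, perhaps from a slight slip in the grip.

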